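# Reverse the double-ended driver bar in its bench holder

## Robot

A 6-joint arm with a two-finger parallel gripper is mounted at the origin on the work surface. World frame = base frame: x ahead of the robot, y to its left, z up, the work surface at z = 0. Lengths are in m, angles in rad, forces in N, time in s.
With the tool pointing down it reaches from about 0.35 to 0.975 m from the base axis. Payload 4.9 kg.
Tool frame: the origin (TCP) lies at the very end of the fingers, on their centre line; the grasp point (between the pads) lies 19 mm behind it (ctrl.grip_point_offset is the distance from the TCP to the grasp point, in m); z points along the fingers, y is the line along which they close (so a half turn about z gives the same grasp; the last joint's range is limited). The gripper opens to 85 mm and grips with 20 to 120 N. Pads are 22 mm wide; open, the fingers measure 114 mm over their backs; the gripper's body (76 mm by 85 mm) begins 54 mm behind the grasp point. The pads swing forward as they close: fully open they stand 13 mm farther back than shut.
Start: joints at [-1.345, 0.053, 1.613, -0, 1.476, -0.119], TCP at [0.211, -0.588, 0.231] pointing down, gripper open.
Joint ranges: [-3.01, 3.01], [-1.01, 2.22], [0.06, 2.58], [-1.02, 4.17], [0.09, 2.62], [-3.14, 3.14]. Speed limits (rad/s): [2.57, 2.57, 3.14, 3.14, 3.14, 3.14].

## Interface

Orientations are given as a rotation vector (axis times angle).
In Python, from station import ctrl gives the robot as it stands.
- The arm moves only by the tool send_rows, never from a script. Its argument "rows" is a list of rows, each a list of 3 entries, a list of its own where there are three numbers: the finger opening in cm, from 0 to 8.54, then the shift along the tool's x, y, z in cm, then the turn about the tool's z in degrees. A call has 1 to 10 rows; each row shifts and turns the commanded pose from where the row before left it, along the tool's axes as they then stand; what a row does not reach is not made up. A row lasts 1/8 s, in which the tool goes at most 62.5 mm and 10.7 degrees, less where a joint would pass 70% of its speed; a pose out of reach is approached as far as the arm can. A call with a gripper value outside its range is refused whole. The fingers move at their own pace and stop on an object; "newtons" is the grip in N (left out, the last holds). Time passes only in rows, so rows that do not move let the fingers close. It gives the time, the measured TCP pose, the force, the opening and the grip force at its end, in the units of the state.
- ctrl.get_obs(): the state, without advancing time (a new reading comes with each control period).
- ctrl.get_image(name): name is "scene" or "side" or "wrist"; returns a dict with "frame" (400x640x3 uint8, red, green, blue), "range_z" (400x640 float32, m along the optical axis (not along the pixel's ray), 0 where there is no reading), "fx", "fy", "cx", "cy" (pixels), "k1" (the pictures are not rectified: a ray, as slopes to the right and down, at radius r is drawn at 1 + k1 r^2 times it, then the intrinsics apply), "cam_to_world" (4x4, takes a point from camera to world coordinates). Camera axes: x right, y down, z forward; pixel columns grow to the right and rows downward; lengths in m; the calibration is good to about 2 mm. A picture is of the moment at which its call begins.
- ctrl.finish_job(): hands the job in; it is judged then, once.
The state is a dict: "t": time; "q": joint angles; "dq": joint speeds; "effort": joint torques, N m; "tool_pos": TCP position; "tool_rot": TCP orientation; "contact_force": force on the tool from outside, world axes, zero at the start; "wrist_torque": the same for the moment, N m; "opening": finger opening in m; "grip_force": force on a finger pad.
Only numpy, scipy, OpenCV 4.12 (cv2) and the standard library are available. Lean on these libraries where they do the work, as an engineer would, in place of code of your own. Each camera call takes 0.05 s, during which the arm holds its last target. There are 200 camera calls.

## Task

The double-ended driver bar sits in its grey bench holder, only part way in, with the pointed red end out. Draw it out, turn it end for end (notched side still up) and slide it back so that the flat blue blade faces out, pushing it gently fully home until the brass latch pin drops into its notch; never ram it. Leave everything else on the bench where it is, and let go of the bar.

Things in the scene. Friction and masses are not known exactly. Their poses are not given: they have to be found in the camera images.
- holder: Grey steel block fixed to the bench, 125 long (x), 60 wide, 70 high, on a dark foot plate (90 wide, 6 high, from 20 to 145 behind the mouth). Origin: on the bench directly under the mouth; +x runs level into the channel, -x points out of the mouth (to the robot's left and away from it), z up. Inside is a hard depth stop, set anywhere from 68 to 82 from the mouth: unseen, only felt. 60 N or more is ramming.
- mouth (a point): Middle of the holder's mouth, 45 above the bench, where the axis of a bar lying in the channel passes. The channel is square, 19 wide and 17.5 high, its floor 37 above the bench.
- tongue_end (a point): Outer end of the steel tongue, on its top face: the tongue, 10 wide, 12 thick, sticks out 55 from the mouth level with the channel floor (top 37 above the bench) and carries the bar. Gripper fingers pass either side of it.
- bar: Loose steel bar, 16 x 16 square, 150 long over its tips, about 0.17 kg. Origin: its middle, on its axis; +x to the flat blue blade, -x to the pointed red cone, z to the notched side. Two notches 14 long, 5.5 deep across its upper face, centred 40 either side of the middle. At the start the blue end is 48 to 58 inside the channel. Grip it across its square part (98 long, between the bands) from above.
- red_tip (a point): Tip of the red cone, on the bar's axis, 75 from its middle. The cone is 16 long, from 16 to 4 across, and guides itself into the channel; a red band beside it.
- blue_tip (a point): Tip of the flat blue blade (14 wide, 4 thick), on the bar's axis, 75 from its middle; a blue band beside it.
- pin_top (a point): Top of the brass latch pin's head (20 across), over the slot in the holder's roof, 33 to 47 behind the mouth (always 35 on the mouth side of the stop); 82.5 above the bench when down.
- pin (a joint): Height of the spring latch pin, in m: 0 fully down (also when the channel is empty), about 0.004 when it rides on the bar's upper face. Its spring presses it down with 2 to 3 N; it rises by itself over the red cone (sliding in takes mostly 5 to 10 N, now and then 15 if it binds, easing to about 4 as it drops) and drops to 0 when the bar, red end in, reaches the stop and a notch is under it.
- multimeter: Yellow and grey meter lying on the bench, 190 x 90 x 38; origin under its centre. Leave alone.
- jar: Clear jar with white cap, 50 across, 75 high; origin under its centre. Leave alone.
- pot: Blue pot of tools, 70 across, 101 high; origin under its centre. Leave alone.
- screwdriver: Orange screwdriver lying on the bench, 170 long along its x; origin under it. Leave alone.
- board: Blue circuit board, 100 x 70 x 12; origin under its centre. Leave alone.
- tray: White divided tray, 90 x 150 x 28; origin under its centre. Leave alone.
- bin: Orange open bin, 90 x 110 x 50; origin under its centre. Leave alone.
Mind the look-alikes: they are no part of the job. Of the things shaped like the bar, the steel one is meant.

How it is judged:
By the outcome, as a careful person would: the job done as asked, in the order asked, and still so for the second after the job is handed in, with the robot touching nothing.
It also fails if it takes over 48 s, if anything falls off the work surface, if the arm or the gripper's body presses on something with over 40 N, if the wrist force passes 120 N, or if a joint passes its speed limit or range.

## Working session

There is one attempt and no reset: what is moved stays moved. The work goes in short steps, Python scripts to look and compute and a tool call to move; the robot and the scene stay as the last step left them, time stands still between calls to the robot, and variables do not carry over. Pictures are saved under pics/ and viewed, at most 10 in all, crops included, and the job is handed in when it is done.

Besides the shell and the picture viewer there is one more tool, called after "Call:" by a JSON object that holds its "op" and its "data". send_rows: Moves the arm, as the interface text tells. Its arguments: {"type":"object","properties":{"rows":{"type":"array","items":{"type":"array"}},"newtons":{"type":"number"}},"required":["rows"]}

```bash
ls; mkdir -p pics
cat > h.py <<'E'
import numpy as np, cv2
from scipy.spatial.transform import Rotation as R
from station import ctrl
def grab(n):
    im=ctrl.get_image(n); return im
def save(im,name,crop=None,s=1):
    f=cv2.cvtColor(im["frame"],cv2.COLOR_RGB2BGR)
    if crop: x0,y0,x1,y1=crop; f=f[y0:y1,x0:x1]
    if s!=1: f=cv2.resize(f,None,fx=s,fy=s,interpolation=cv2.INTER_CUBIC)
    cv2.imwrite("pics/"+name,f)
def rays(im,px):
    px=np.asarray(px,float).reshape(-1,2)
    d=(px-[im["cx"],im["cy"]])/[im["fx"],im["fy"]]
    u=d.copy()
    for _ in range(20): u=d/(1+im["k1"]*(u**2).sum(1,keepdims=True))
    return np.c_[u,np.ones(len(u))]
def plane(im,px,z):
    T=np.array(im["cam_to_world"]); w=rays(im,px)@T[:3,:3].T
    return T[:3,3]+w*((z-T[2,3])/w[:,2:3])
def cloud(im):
    h,w=im["range_z"].shape; v,u=np.mgrid[:h,:w]
    T=np.array(im["cam_to_world"]); r=rays(im,np.c_[u.ravel(),v.ravel()])*im["range_z"].reshape(-1,1)
    return (r@T[:3,:3].T+T[:3,3]).reshape(h,w,3)
def proj(im,P):
    T=np.array(im["cam_to_world"]); c=(np.atleast_2d(P)-T[:3,3])@T[:3,:3]
    u=c[:,:2]/c[:,2:]; u=u*(1+im["k1"]*(u**2).sum(1,keepdims=True))
    return u*[im["fx"],im["fy"]]+[im["cx"],im["cy"]]
E
python3 - <<'E'
from h import *
print(ctrl.get_obs(), ctrl.grip_point_offset)
for n in ("scene","side","wrist"):
    im=grab(n); save(im,n+"0.png"); print(n,np.round(im["cam_to_world"],3).tolist(),im["fx"],im["k1"])
a=np.vstack([cv2.imread("pics/scene0.png")]);
E
```

```text
pics
{'t': 0.0, 'q': array([-1.34498547e+00,  5.33933467e-02,  1.61427893e+00, -1.12530449e-05,
        1.47597055e+00, -1.19018696e-01]), 'dq': array([-0.00038103,  0.00076358,  0.00048795, -0.00046237, -0.00060945,
       -0.0004949 ]), 'effort': array([ 5.95931597e-04, -3.93671107e+01, -3.70182323e+01, -1.27379840e-04,
        7.11335932e-03,  1.78552938e-06]), 'tool_pos': array([ 0.21112176, -0.58761524,  0.23004938]), 'tool_rot': array([-3.09299676e+00, -5.38627897e-01,  1.89322688e-04]), 'contact_force': array([0.96509155, 0.83590311, 0.24124169]), 'wrist_torque': array([-0.01702356,  0.04756929, -0.0328276 ]), 'grip_force': 0.0, 'opening': 0.08516434969489926} 0.0187
scene [[0.09, 0.84, -0.535, 1.044], [0.996, -0.075, 0.05, -0.034], [0.002, -0.538, -0.843, 0.942], [0.0, 0.0, 0.0, 1.0]] 446.29190616658224 -0.054561858503085904
side [[-0.978, -0.141, 0.154, 0.267], [-0.208, 0.72, -0.662, 0.97], [-0.017, -0.679, -0.734, 1.136], [0.0, 0.0, 0.0, 1.0]] 509.4085291129034 -0.012301974979780434
wrist [[0.338, -0.908, -0.247, 0.274], [-0.941, -0.326, -0.088, -0.565], [-0.001, 0.262, -0.965, 0.372], [0.0, 0.0, 0.0, 1.0]] 319.63508789743645 -0.055640476430968006
```

View pics/scene0.png

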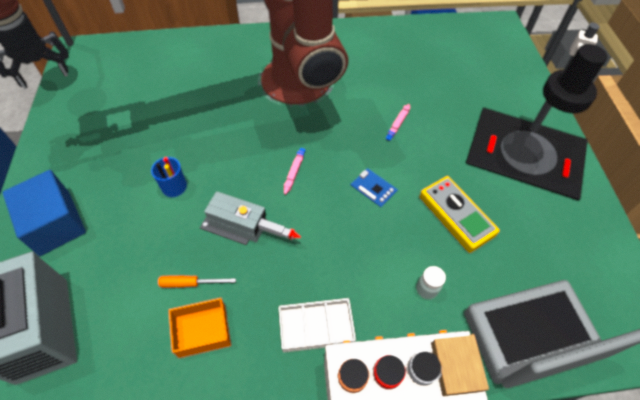

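View pics/side0.png

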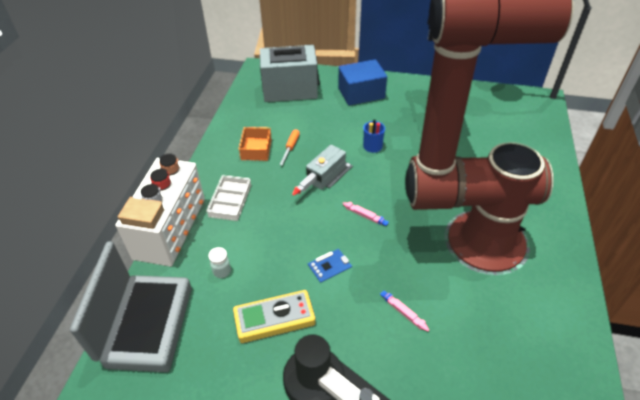

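The scene picture shows the holder at about (235,215) with the bar running to its red tip at (297,236). The side picture shows the same at (325,165), with the tip at (297,190). Pink look-alikes lie at (294,170) and (399,122) in the scene picture.

Run:
```python
from h import *
for n,box in (("scene",(195,185,310,250)),("side",(285,140,360,205))):
    im=grab(n); save(im,n+"1.png",box,6 if n=="scene" else 8)
    C=cloud(im); x0,y0,x1,y1=box
    m=np.zeros(C.shape[:2],bool); m[y0:y1,x0:x1]=True
    top=m&(abs(C[...,2]-.070)<.004)
    P=C[top]; (c,s,a)=cv2.minAreaRect(P[:,:2].astype(np.float32)*1000)
    print(n,"top",len(P),P[:,2].mean(),c,s,a)
    hsv=cv2.cvtColor(im["frame"],cv2.COLOR_RGB2HSV)
    red=m&((hsv[...,0]<6)|(hsv[...,0]>172))&(hsv[...,1]>140)&(hsv[...,2]>90)
    v,u=np.nonzero(red); uv=np.c_[u,v]; w=plane(im,uv,.045)
    print("red",len(u),uv.mean(0),w.mean(0),C[red].mean(0))
    H=np.median(P,0)[:2]; d=np.linalg.norm(w[:,:2]-H,axis=1); i=d.argmax(); print("tip",uv[i],w[i])
    br=m&(hsv[...,0]>18)&(hsv[...,0]<32)&(hsv[...,1]>110); v,u=np.nonzero(br); print("brass",len(u),plane(im,np.c_[u,v],.0825).mean(0))
    bar=m&(C[...,2]>.047)&(C[...,2]<.060)&~red
    w=C[bar]; cc=w.mean(0); V=np.linalg.svd(w[:,:2]-cc[:2])[2][0]; print("bar",len(w),cc,np.degrees(np.arctan2(V[1],V[0])))
```

```text
scene top 1150 0.06954374488195801 (495.6758117675781, -171.40982055664062) (126.43933868408203, 62.183414459228516) 64.24205780029297
red 63 [293.11111111 234.20634921] [ 0.55986982 -0.04014356  0.045     ] [ 0.56239124 -0.04011157  0.04963724]
tip [299 236] [ 0.56568317 -0.0271109   0.045     ]
brass 49 [ 0.50742775 -0.14969211  0.0825    ]
bar 398 [ 0.53255947 -0.11739816  0.0525207 ] -103.46339215123103
side top 409 0.07089731236867895 (490.4157409667969, -174.29513549804688) (132.2227020263672, 63.725196838378906) 62.57768630981445
red 27 [295.88888889 190.92592593] [ 0.55780184 -0.04548914  0.045     ] [ 0.54505378 -0.00178513  0.09229236]
tip [294 194] [ 0.56036106 -0.03207833  0.045     ]
brass 6 [ 0.51738851 -0.15972035  0.0825    ]
bar 241 [ 0.51193178 -0.1118395   0.0535634 ] 51.74300050623487
```

View pics/scene1.png

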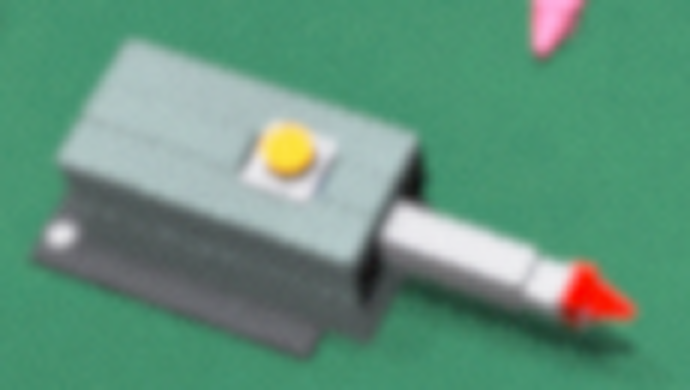

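The crop confirms the layout: the pin head is at about (288,148), the mouth edge at (390,220), and the red tip points out to the lower right. The outward axis is about 64° in world, the mouth is near (0.523,-0.115), and the bar sticks out about 98 mm. I'll move above it for a close look.

Call:
{"op": "send_rows", "data": {"rows": [[8.5,[4.75,-3.6,0],0],[8.5,[4.75,-3.6,0],0],[8.5,[4.75,-3.6,0],0],[8.5,[4.75,-3.6,0],0],[8.5,[4.75,-3.6,0],0],[8.5,[4.75,-3.6,0],0],[8.5,[4.75,-3.6,0],0],[8.5,[4.75,-3.6,0],0],[8.5,[4.75,-3.6,0],0],[8.5,[4.75,-3.6,0],0]]}}

```text
t: 1.5
tool_pos: [0.5374, -0.087, 0.2315]
tool_rot: [3.095, 0.539, 0.001]
contact_force: [0.3, -0.4, 0.4]
opening: 0.0848
grip_force: 0.0
```

Call:
{"op": "send_rows", "data": {"rows": [[8.5,[0,0,0],-8.9],[8.5,[0,0,0],-8.9],[8.5,[0,0,0],-8.9],[8.5,[0,0,0],-8.9],[8.5,[0,0,0],-8.8],[8.5,[0,0,0],0]]}}

```text
t: 2.25
tool_pos: [0.5365, -0.0888, 0.2312]
tool_rot: [-2.663, -1.666, 0.0]
contact_force: [0.4, -0.1, -0.2]
opening: 0.0853
grip_force: 0.0
```

Run:
```python
from h import *
im=grab("wrist"); save(im,"wrist1.png"); np.save("w1.npy",im["range_z"])
C=cloud(im); o=ctrl.get_obs(); print(o["tool_pos"],o["q"],np.degrees(np.arctan2(*R.from_rotvec(o["tool_rot"]).as_matrix()[[1,0],0])),o["contact_force"])
top=abs(C[...,2]-.070)<.004
top&=(np.hypot(C[...,0]-.496,C[...,1]+.171)<.1); P=C[top]; print("top",len(P),P[:,2].mean(),cv2.minAreaRect((P[:,:2]*1000).astype(np.float32)))
```

```text
[ 0.53651674 -0.08880677  0.23117593] [-3.00899126e-01 -1.41678440e-01  1.80134290e+00 -1.57769122e-05
  1.48213656e+00  1.52737542e-01] 64.00861387334919 [ 0.04669329  0.17671089 -0.10598547]
top 5779 0.06980352570968779 ((494.9054870605469, -173.23468017578125), (125.75987243652344, 60.151123046875), 63.805015563964844)
```

View pics/wrist1.png

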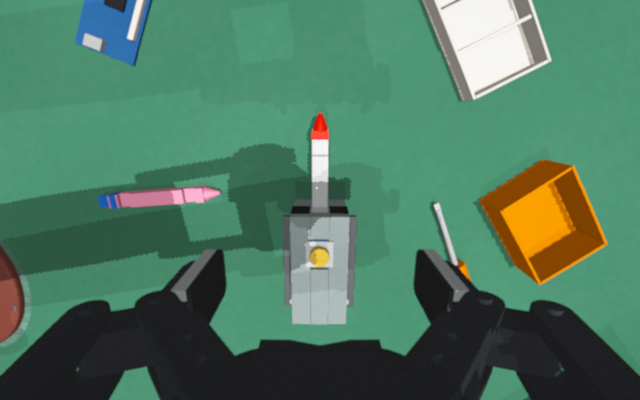

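The wrist view shows the bar straight ahead: red tip at (320,113), bar columns 312–328, mouth edge at row ~212, pin at (319,256). The tool is already nearly aligned.

Run:
```python
from h import *
im=grab("wrist"); C=cloud(im); f=im["frame"].astype(int); hsv=cv2.cvtColor(im["frame"],cv2.COLOR_RGB2HSV)
red=((hsv[...,0]<6)|(hsv[...,0]>172))&(hsv[...,1]>140); red[:, :280]=0; red[:,360:]=0; red[150:]=0
v,u=np.nonzero(red); print("tip row",v.min(),u[v==v.min()],plane(im,[[u[v==v.min()].mean(),v.min()-.3]],.045))
L=[];Rr=[]
for r in range(142,198,2):
    row=im["frame"][r,300:340].astype(float); s=cv2.cvtColor(im["frame"][r:r+1,300:340],cv2.COLOR_RGB2HSV)[0,:,1]
    c=np.nonzero(s<60)[0]
    if len(c): L.append((300+c.min()-.5,r)); Rr.append((300+c.max()+.5,r))
a=plane(im,L,.053)[:,:2]; b=plane(im,Rr,.053)[:,:2]; m=(a+b)/2
vx,vy,x,y=cv2.fitLine((m*1000).astype(np.float32),cv2.DIST_HUBER,0,.01,.01).ravel()
print("width",np.median(np.linalg.norm(a-b,axis=1)),"angle",np.degrees(np.arctan2(vy,vx)),x,y)
o=ctrl.get_obs(); M=R.from_rotvec(o["tool_rot"]).as_matrix()
top=(abs(C[...,2]-.070)<.003)&(np.hypot(C[...,0]-.496,C[...,1]+.171)<.1)
T=(np.c_[C[top]]-o["tool_pos"])@M; print("top in tool: x max",np.percentile(T[:,0],[.5,99.5]),"y",np.percentile(T[:,1],[1,99]))
mm=(np.c_[m,np.full(len(m),.053)]-o["tool_pos"])@M; print("bar y in tool",mm[[0,-1]])
tp=plane(im,[[u[v==v.min()].mean(),v.min()-.3]],.045); print("tip tool",(tp-o["tool_pos"])@M)
bs=(hsv[...,0]>18)&(hsv[...,0]<32)&(hsv[...,1]>110)&(np.hypot(C[...,0]-.507,C[...,1]+.15)<.025); v,u=np.nonzero(bs); q=plane(im,np.c_[u,v],.0825).mean(0); print("pin",(q-o["tool_pos"])@M, np.median(C[bs][:,2]))
```

```text
tip row 113 [319 320 321] [[ 0.56716868 -0.02741043  0.045     ]]
width 0.018031935258461418 angle 64.007515 542.6093 -76.64591
top in tool: x max [-0.15557578 -0.03178897] y [-0.02983216  0.02898427]
bar y in tool [[ 4.03867111e-02  1.10759975e-04  1.78261723e-01]
 [-1.47934225e-02  9.92863354e-05  1.78259539e-01]]
tip tool [[0.06858927 0.00061472 0.18626281]]
pin [-0.06924466 -0.00041916  0.14875742] 0.08319095819810518
```

Call:
{"op": "send_rows", "data": {"rows": [[5,[0,0,5],0],[5,[0,0,5],0],[5,[0,0,5],0],[5,[0,0,4],0],[5,[0,0,1.5],0],[5,[0,0,0],0],[5,[0,0,0],0]]}}

```text
t: 3.22
tool_pos: [0.5384, -0.0894, 0.0285]
tool_rot: [2.66, 1.666, 0.004]
contact_force: [0.7, 0.5, -0.7]
opening: 0.0502
grip_force: 0.0
```

Call:
{"op": "send_rows", "data": {"rows": [[1,[0,0,0],0],[1,[0,0,0],0],[1,[0,0,0],0],[1,[0,0,0],0],[1,[0,0,0],0],[1,[0,0,0],0]], "newtons": 50}}

```text
t: 3.98
tool_pos: [0.5374, -0.0889, 0.0278]
tool_rot: [2.661, 1.668, 0.002]
contact_force: [-1.8, 2.1, 6.5]
opening: 0.0147
grip_force: 50.2
```

Call:
{"op": "send_rows", "data": {"rows": [[1,[0.5,0,0],0],[1,[1,0,0],0],[1,[1,0,0],0],[1,[1,0,0],0],[1,[1,0,0],0],[1,[1.5,0,0],0],[1,[1.5,0,0],0],[1,[1.5,0,0],0],[1,[0,0,0],0]]}}

```text
t: 5.1
tool_pos: [0.5758, -0.0057, 0.0254]
tool_rot: [-2.659, -1.669, -0.002]
contact_force: [1.9, 2.3, 0.4]
opening: 0.0148
grip_force: 49.3
```

Run:
```python
from h import *
im=grab("wrist"); save(im,"wrist2.png")
o=ctrl.get_obs(); print(o["tool_pos"],o["q"],o["opening"],o["grip_force"],o["contact_force"])
```

```text
[ 0.57577826 -0.00588173  0.02539783] [-0.14085197  0.1543131   1.87236321  0.00321955  1.1153389   0.30814589] 0.015098065709200695 49.357173442840576 [ 2.21809075  2.85359902 -0.36028379]
```

View pics/wrist2.png

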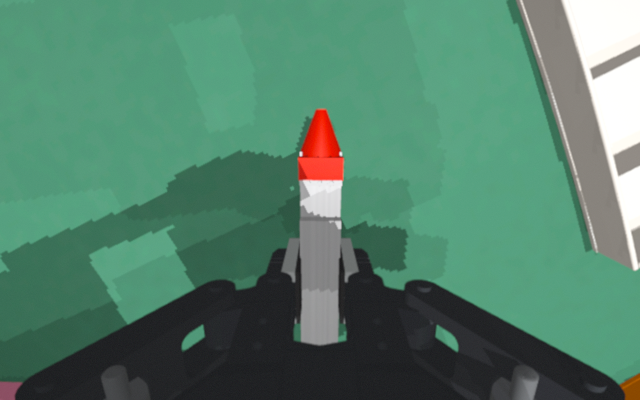

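The bar is held straight, red tip at (320,109), and it came out without slip. Next: lift 4 cm and turn it end for end.

Call:
{"op": "send_rows", "data": {"rows": [[1,[0,0,-2],0],[1,[1,0,-2],0],[1,[0,0,0],-5],[1,[0,0,0],-10],[1,[0,0,0],-10],[1,[0,0,0],-10],[1,[0,0,0],-10],[1,[0,0,0],-10],[1,[0,0,0],-10],[1,[0,0,0],-10]]}}

```text
t: 6.4
tool_pos: [0.5809, 0.0013, 0.0681]
tool_rot: [1.088, 2.945, 0.001]
contact_force: [-0.3, -0.0, -1.6]
opening: 0.0153
grip_force: 49.1
```

Call:
{"op": "send_rows", "data": {"rows": [[1,[0,0,0],-10],[1,[0,0,0],-10],[1,[0,0,0],-10],[1,[0,0,0],-10],[1,[0,0,0],-10],[1,[0,0,0],-10],[1,[0,0,0],-10],[1,[0,0,0],-10],[1,[0,0,0],-10],[1,[0,0,0],-10]]}}

```text
t: 7.65
tool_pos: [0.581, 0.0013, 0.0681]
tool_rot: [-1.557, 2.727, -0.002]
contact_force: [1.0, 0.1, -2.5]
opening: 0.0148
grip_force: 49.1
```

Call:
{"op": "send_rows", "data": {"rows": [[1,[0,0,0],-5],[1,[0,0,0],0],[1,[0,0,0],0]]}}

```text
t: 8.02
tool_pos: [0.5806, 0.0012, 0.0672]
tool_rot: [-1.666, 2.662, -0.001]
contact_force: [0.1, -0.4, -2.1]
opening: 0.0154
grip_force: 49.1
```

```bash
cat > m.py <<'E'
from h import *
def tool():
    o=ctrl.get_obs(); M=R.from_rotvec(o["tool_rot"]).as_matrix()
    print("tcp",np.round(o["tool_pos"],4),"xang",round(np.degrees(np.arctan2(M[1,0],M[0,0])),2),"q6",o["q"][5],"F",np.round(o["contact_force"],1),"grip",o["opening"],o["grip_force"],"tilt",np.round(M[2],3))
    return o,M
E
python3 - <<'E'
from m import *
o,M=tool(); A=np.radians(64.0); X=np.array([np.cos(A),np.sin(A)]); m=np.array([.53651674,-.08880677])-.0316*X
d=o["tool_pos"][:2]-m; print("out of mouth",d@X,"lat",d@[-X[1],X[0]])
im=grab("wrist"); save(im,"wrist3.png"); C=cloud(im)
hsv=cv2.cvtColor(im["frame"],cv2.COLOR_RGB2HSV)
z=o["tool_pos"][2]+.0187
red=((hsv[...,0]<6)|(hsv[...,0]>172))&(hsv[...,1]>140); red[:, :280]=0; red[:,360:]=0; red[170:]=0
v,u=np.nonzero(red); print(len(v))
if len(v):
  tp=plane(im,[[u[v==v.min()].mean(),v.min()]],z); print("tip tool",(tp-o["tool_pos"])@M, "out",(tp[0,:2]-m)@X)
E
```

```text
tcp [0.5806 0.0012 0.0672] xang -115.92 q6 -2.8153369216629263 F [ 0.1 -0.4 -2.1] grip 0.015374286864225815 49.142577946186066 tilt [-0.    -0.001 -1.   ]
out of mouth 0.13183392001016633 lat -0.00015805049470321732
1831
tip tool [[ 0.06797641  0.0004394  -0.01872937]] out 0.06384897384650637
```

View pics/wrist3.png

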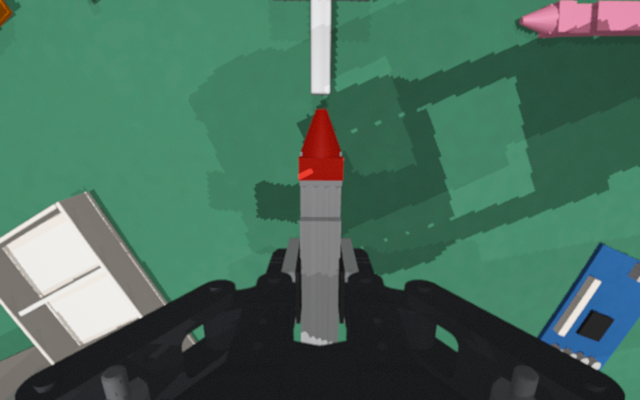

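The picture shows the bar reversed: red tip (320,109), pointing straight at the tongue end (320,93). I'll check its height against the tongue.

Run:
```python
from m import *
o,M=tool()
im=grab("wrist"); C=cloud(im)
print("tongue z",np.median(C[10:85,314:327,2]),"bar top red end",np.median(C[185:212,306:336,2]),np.median(C[225:260,306:336,2]),"nearer grip",np.median(C[280:320,306:336,2]),"bench",np.median(C[100:200,420:440,2]))
```

```text
tcp [0.5805 0.0012 0.067 ] xang -115.9 q6 -2.8156192424256887 F [ 0.3  0.5 -3.1] grip 0.015174310030744527 49.14293646812439 tilt [-0.    -0.001 -1.   ]
tongue z 0.03653877018397578 bar top red end 0.08603404228307447 0.09149215119609501 nearer grip 0.09147672138412313 bench -0.0005263271296984257
```

Call:
{"op": "send_rows", "data": {"rows": [[1,[0,0,2],0],[1,[0,0,1.5],0],[1,[0,0,0.3],0],[1,[0,0,0],0],[1,[0,0,0],0]]}}

```text
t: 8.75
tool_pos: [0.5808, 0.0011, 0.0289]
tool_rot: [-1.668, 2.661, -0.001]
contact_force: [-0.6, -0.7, -2.2]
opening: 0.015
grip_force: 49.1
```

Run:
```python
from m import *
o,M=tool()
im=grab("wrist"); C=cloud(im)
print("tongue z",np.median(C[10:50,316:325,2]),"bar",np.median(C[225:260,306:336,2]),np.median(C[280:320,306:336,2]))
A=np.radians(64.0); X=np.array([np.cos(A),np.sin(A)]); m=np.array([.53651674,-.08880677])-.0316*X
d=o["tool_pos"][:2]-m; print("out of mouth",d@X,"lat",d@[-X[1],X[0]])
```

```text
tcp [0.5808 0.0011 0.0289] xang -115.85 q6 -2.816694474945454 F [-0.6 -0.7 -2.2] grip 0.014982284760431999 49.07958626747131 tilt [-0.    -0.001 -1.   ]
tongue z 0.03659906669077512 bar 0.05340454653842129 0.053369107389613306
out of mouth 0.13180508542864294 lat -0.0003447562246695894
```

Call:
{"op": "send_rows", "data": {"rows": [[1,[1,0,0],0],[1,[1.5,0,0],0],[1,[1.5,0,0],0],[1,[1,0,0],0],[1,[0.5,0,0],0],[1,[0.4,0,0],0],[1,[0.4,0,0],0],[1,[0.4,0,0],0],[1,[0.4,0,0],0]]}}

```text
t: 9.93
tool_pos: [0.5492, -0.0628, 0.0283]
tool_rot: [-1.669, 2.662, 0.0]
contact_force: [0.5, -1.3, -2.9]
opening: 0.0152
grip_force: 49.1
```

Call:
{"op": "send_rows", "data": {"rows": [[1,[0.4,0,0],0],[1,[0.4,0,0],0],[1,[0.4,0,0],0]]}}

```text
t: 10.3
tool_pos: [0.5439, -0.0738, 0.0283]
tool_rot: [-1.668, 2.662, -0.0]
contact_force: [0.1, 0.2, -2.9]
opening: 0.0149
grip_force: 49.1
```

Call:
{"op": "send_rows", "data": {"rows": [[1,[0.4,0,0],0],[1,[0.4,0,0],0],[1,[0.4,0,0],0],[1,[0.3,0,0],0]]}}

```text
t: 10.8
tool_pos: [0.5374, -0.0873, 0.0283]
tool_rot: [-1.668, 2.662, -0.0]
contact_force: [-0.0, 0.9, -2.9]
opening: 0.0153
grip_force: 49.1
```

Call:
{"op": "send_rows", "data": {"rows": [[1,[0.3,0,0],0],[1,[0.3,0,0],0],[1,[0.3,0,0],0]]}}

```text
t: 11.18
tool_pos: [0.5335, -0.0952, 0.0283]
tool_rot: [-1.668, 2.662, 0.0]
contact_force: [0.5, 0.9, -2.6]
opening: 0.0151
grip_force: 49.0
```

Call:
{"op": "send_rows", "data": {"rows": [[2.5,[0,0,0],0],[4,[0,0,0],0],[4,[0,0,0],0],[4,[0,0,0],0],[4,[-1,0,0],0],[4,[-1.2,0,0],0],[4,[-1,0,0],0],[4,[-0.5,0,0],0],[4,[0,0,0],0]]}}

```text
t: 12.3
tool_pos: [0.5498, -0.0614, 0.0283]
tool_rot: [1.669, -2.661, -0.0]
contact_force: [1.1, -0.0, -0.1]
opening: 0.0397
grip_force: 0.0
```

Run:
```python
from m import *
o,M=tool()
A=np.radians(64.0); X=np.array([np.cos(A),np.sin(A)]); m=np.array([.53651674,-.08880677])-.0316*X
d=o["tool_pos"][:2]-m; print("out of mouth",d@X,"lat",d@[-X[1],X[0]])
im=grab("wrist"); save(im,"wrist4.png"); C=cloud(im)
print("bar top",np.median(C[235:300,310:332,2]))
```

```text
tcp [ 0.5498 -0.0614  0.0283] xang -115.79 q6 -2.9369608034523407 F [ 1.1 -0.  -0.1] grip 0.03974748052174776 0.0 tilt [ 0.  0. -1.]
out of mouth 0.06210309191404076 lat 7.428205087261349e-05
bar top 0.052272230422021206
```

View pics/wrist4.png

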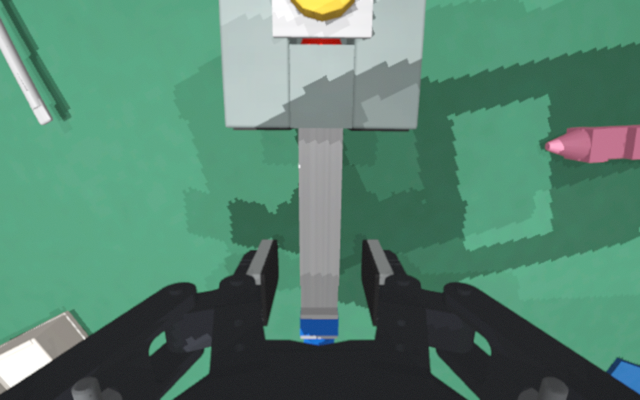

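The bar rests straight in the channel: blue end at (318,325), mouth at row 128, red cone visible in the slot at (320,41). I'll grip it further out and push in small steps.

Call:
{"op": "send_rows", "data": {"rows": [[1,[0,0,0],0],[1,[0,0,0],0],[1,[0,0,0],0],[1,[0,0,0],0],[1,[0.3,0,0],0],[1,[0.3,0,0],0],[1,[0.2,0,0],0]], "newtons": 40}}

```text
t: 13.22
tool_pos: [0.5468, -0.0681, 0.0284]
tool_rot: [-1.667, 2.66, 0.002]
contact_force: [3.6, 6.6, 0.1]
opening: 0.0152
grip_force: 42.0
```

Call:
{"op": "send_rows", "data": {"rows": [[1,[0.2,0,0],0],[1,[0.2,0,0],0],[1,[0.2,0,0],0]]}}

```text
t: 13.6
tool_pos: [0.5442, -0.0732, 0.0285]
tool_rot: [-1.666, 2.66, 0.002]
contact_force: [2.1, 5.8, 1.1]
opening: 0.0151
grip_force: 42.0
```

Call:
{"op": "send_rows", "data": {"rows": [[1,[0.2,0,0],0],[1,[0.2,0,0],0],[1,[0.2,0,0],0]]}}

```text
t: 13.98
tool_pos: [0.5415, -0.0787, 0.0284]
tool_rot: [-1.667, 2.66, 0.002]
contact_force: [3.1, 4.7, -0.2]
opening: 0.0149
grip_force: 42.0
```

Call:
{"op": "send_rows", "data": {"rows": [[1,[0.2,0,0],0],[1,[0.2,0,0],0]]}}

```text
t: 14.22
tool_pos: [0.5397, -0.0825, 0.0284]
tool_rot: [-1.667, 2.66, 0.001]
contact_force: [2.2, 5.0, -0.5]
opening: 0.0152
grip_force: 42.0
```

Call:
{"op": "send_rows", "data": {"rows": [[1,[0.15,0,0],0],[1,[0.1,0,0],0]]}}

```text
t: 14.48
tool_pos: [0.5382, -0.0858, 0.0284]
tool_rot: [-1.669, 2.662, -0.0]
contact_force: [1.4, 1.9, 1.5]
opening: 0.0149
grip_force: 42.1
```

Call:
{"op": "send_rows", "data": {"rows": [[1,[0.1,0,0],0],[1,[0,0,0],0]]}}

```text
t: 14.72
tool_pos: [0.5377, -0.0869, 0.0284]
tool_rot: [1.668, -2.662, 0.001]
contact_force: [-1.0, 0.4, 0.5]
opening: 0.0152
grip_force: 42.1
```

Call:
{"op": "send_rows", "data": {"rows": [[1,[0.1,0,0],0],[1,[0,0,0],0]]}}

```text
t: 14.98
tool_pos: [0.5373, -0.0877, 0.0284]
tool_rot: [1.668, -2.662, 0.001]
contact_force: [1.5, 1.8, 1.3]
opening: 0.0149
grip_force: 42.1
```

Call:
{"op": "send_rows", "data": {"rows": [[1,[0.1,0,0],0],[1,[0,0,0],0]]}}

```text
t: 15.22
tool_pos: [0.5369, -0.0884, 0.0284]
tool_rot: [-1.668, 2.662, -0.0]
contact_force: [1.7, 2.1, 1.8]
opening: 0.0147
grip_force: 42.1
```

Call:
{"op": "send_rows", "data": {"rows": [[1,[0.1,0,0],0],[1,[0,0,0],0]]}}

```text
t: 15.48
tool_pos: [0.5366, -0.089, 0.0284]
tool_rot: [-1.668, 2.661, 0.0]
contact_force: [1.8, 3.9, 1.8]
opening: 0.0153
grip_force: 42.2
```

Call:
{"op": "send_rows", "data": {"rows": [[1,[0.05,0,0],0],[1,[0,0,0],0]]}}

```text
t: 15.72
tool_pos: [0.5366, -0.0891, 0.0284]
tool_rot: [-1.667, 2.661, 0.001]
contact_force: [2.6, 4.9, 1.5]
opening: 0.0151
grip_force: 42.1
```

Run:
```python
from m import *
o,M=tool()
im=grab("wrist"); C=cloud(im); hsv=cv2.cvtColor(im["frame"],cv2.COLOR_RGB2HSV)
bs=(hsv[...,0]>18)&(hsv[...,0]<32)&(hsv[...,1]>110)&(np.hypot(C[...,0]-.507,C[...,1]+.15)<.025)
top=(abs(C[...,2]-.07)<.004)&(np.hypot(C[...,0]-.496,C[...,1]+.171)<.08)
print("pin z",bs.sum(),np.median(C[bs][:,2]),"roof",np.median(C[top][:,2]))
```

```text
tcp [ 0.5366 -0.0891  0.0284] xang -115.85 q6 -2.9933051461935403 F [2.6 4.9 1.5] grip 0.015093655740160307 42.13932663202286 tilt [-0.002 -0.    -1.   ]
pin z 4179 0.08196129537650153 roof 0.06961463153446208
```

Call:
{"op": "send_rows", "data": {"rows": [[1,[0.1,0,0],0],[1,[0,0,0],0]]}}

```text
t: 16.02
tool_pos: [0.5365, -0.0892, 0.0284]
tool_rot: [-1.666, 2.66, 0.002]
contact_force: [5.7, 7.9, 0.7]
opening: 0.0153
grip_force: 42.1
```

Call:
{"op": "send_rows", "data": {"rows": [[1,[0.1,0,0],0],[1,[0,0,0],0]]}}

```text
t: 16.27
tool_pos: [0.5364, -0.0894, 0.0284]
tool_rot: [-1.665, 2.658, 0.003]
contact_force: [5.1, 11.3, 1.0]
opening: 0.0152
grip_force: 42.0
```

Call:
{"op": "send_rows", "data": {"rows": [[1,[0.1,0,0],0],[1,[0,0,0],0]]}}

```text
t: 16.52
tool_pos: [0.5363, -0.0895, 0.0285]
tool_rot: [-1.664, 2.657, 0.005]
contact_force: [7.1, 14.0, 1.5]
opening: 0.0151
grip_force: 42.0
```

The force climbs to 15.6 N with no motion and the pin is down, so the bar is at the stop. I'll ease the load, release and retreat.

Call:
{"op": "send_rows", "data": {"rows": [[1,[-0.25,0,0],0],[1,[0,0,0],0],[2.5,[0,0,0],0],[5,[0,0,0],0],[5,[0,0,0],0],[5,[0,0,0],0],[5,[0,0,-1],0],[5,[0,0,-4],0],[5,[0,0,-5],0],[5,[-3,0,-5],0]]}}

```text
t: 17.77
tool_pos: [0.5487, -0.064, 0.1805]
tool_rot: [-1.665, 2.664, -0.001]
contact_force: [1.3, 0.2, -0.4]
opening: 0.05
grip_force: 0.0
```

Call:
{"op": "send_rows", "data": {"rows": [[5,[-3,0,-2],0],[5,[0,0,0],0],[5,[0,0,0],0]]}}

```text
t: 18.15
tool_pos: [0.5614, -0.0364, 0.1975]
tool_rot: [1.668, -2.661, -0.001]
contact_force: [0.6, -0.3, -0.2]
opening: 0.0502
grip_force: 0.0
```

Run:
```python
from m import *
o,M=tool()
im=grab("wrist"); save(im,"wrist5.png"); C=cloud(im); hsv=cv2.cvtColor(im["frame"],cv2.COLOR_RGB2HSV)
bs=(hsv[...,0]>18)&(hsv[...,0]<32)&(hsv[...,1]>110)&(np.hypot(C[...,0]-.507,C[...,1]+.15)<.025)
top=(abs(C[...,2]-.07)<.004)&(np.hypot(C[...,0]-.496,C[...,1]+.171)<.08)
print("pin z",bs.sum(),np.median(C[bs][:,2]),"roof",np.median(C[top][:,2]))
```

```text
tcp [ 0.5614 -0.0364  0.1975] xang -115.84 q6 -2.8874186459107136 F [ 0.6 -0.3 -0.2] grip 0.05023599039374115 0.0 tilt [ 0.001  0.001 -1.   ]
pin z 549 0.08204688258510223 roof 0.06969599192814335
```

View pics/wrist5.png

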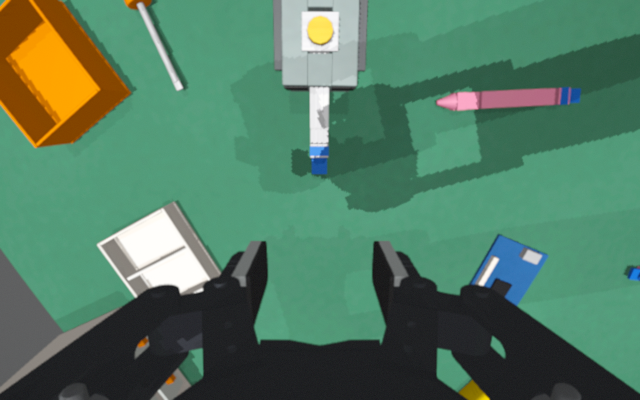

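The picture shows the bar home in the holder: blue blade out at (320,165), pin down at (320,30), gripper clear, and nothing else disturbed.

```bash
python3 -c "
from station import ctrl
print(ctrl.finish_job())"
```

```text
the job is handed in; nothing more can be done
None
```

The bar is turned end for end and fully home against the stop with the blue blade facing out, the latch pin down and the gripper clear; I handed the job in at about 18 s, with a peak push of about 16 N.

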